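# Fit the spindle and bobbin on the yarn stand

## Robot

A 6-joint arm with a two-finger parallel gripper is mounted at the origin on the work surface. World frame = base frame: x ahead of the robot, y to its left, z up, the work surface at z = 0. Lengths are in m, angles in rad, forces in N, time in s.
With the tool pointing down it reaches from about 0.375 to 0.9 m from the base axis. Payload 3.1 kg.
Tool frame: the origin (TCP) lies between the finger pads; the fingertips stand 8 mm ahead of it and the grasp point (between the pads) lies 11 mm behind it (manip.tip_extent is the distance from the TCP to the fingertips, in m); z points along the fingers, x is the direction in which the jaws open and shut, and the axes are right-handed (so a half turn about z gives the same grasp; the last joint's range is limited). The gripper opens to 85 mm and grips with 20 to 120 N. Pads are 22 mm wide; open, the fingers measure 114 mm over their backs; the gripper's body (76 mm by 85 mm) begins 54 mm behind the grasp point. The pads swing forward as they close: fully open they stand 13 mm farther back than shut.
Start: joints at [-1.438, 0.527, 1.433, -0, 1.181, -0.178], TCP at [0.191, -0.595, 0.239] pointing down, gripper open.
Joint ranges: [-3.08, 3.08], [-0.75, 2.2], [0.22, 2.44], [-1.43, 4.57], [0, 2.65], [-2.85, 2.85]. Speed limits (rad/s): [2.79, 2.79, 3.14, 3.14, 3.14, 3.14].

## Interface

Orientations are given as a unit quaternion [x, y, z, w].
In Python, from station import manip gives the robot as it stands.
- The arm moves only by the tool move_arm, never from a script. Its argument "deltas" is a list that holds one entry, the list of rows, each a list of 4 numbers: the shift along the tool's x, y, z in m, then the turn about the tool's z in degrees. A call has 1 to 20 rows; each row is the pose to reach, as a shift and turn from the pose measured when the call began, along the tool's axes at that moment; what a row does not reach only later rows make up. A row lasts 1/12 s, in which the tool goes at most 41.7 mm and 7.16 degrees, less where a joint would pass 70% of its speed; a pose out of reach is approached as far as the arm can. A call with a gripper value outside its range is refused whole. "gripper" is the opening, from 0 (shut) to 1 (fully open), set as the call begins (left out, the last holds). The fingers move at their own pace and stop on an object; "squeeze" is the grip in N (left out, the last holds). Time passes only in rows, so rows that repeat a pose let the fingers close. It gives the time, the measured TCP pose, the force and the opening at its end, in the units of the state.
- manip.sense(): the state, without advancing time (a new reading comes with each control period).
- manip.snapshot(name): name is "scene" or "top" or "wrist"; returns a dict with "img" (384x512x3 uint8, red, green, blue), "vertical_fov" (degrees; the focal length in pixels is half the picture's height over the tangent of half this angle, whatever the lens; pixels are square), "cx", "cy" (the principal point, pixels), "origin" and "orientation" of the camera in the world. Camera axes: x right, y down, z forward; pixel columns grow to the right and rows downward; lengths in m; the calibration is good to about 2 mm. A picture is of the moment at which its call begins. There is no depth.
- manip.sign_off(): hands the job in, once; it reports no verdict.
The state is a dict: "t": time; "q": joint angles; "qd": joint speeds; "tau": joint torques, N m; "tcp_pos": TCP position; "tool_rot": TCP orientation; "force": force on the tool from outside, world axes, zero at the start; "ft_torque": the same for the moment, N m; "finger_gap": opening from 0.0 (shut) to 1.0 (fully open).
Only numpy, scipy, OpenCV 4.12 (cv2) and the standard library are available. Lean on these libraries where they do the work, as an engineer would, in place of code of your own. Each camera call takes 0.05 s, during which the arm holds its last target.

## Task

Take the plain wooden spindle out of the tool rest, feel with gentle pressure for the hidden socket in the floor of the bobbin stand's opening, and press the spindle fully home there so that it stands upright by itself. Then slip the tall empty bobbin over the spindle so that it sits flat on the stand, let go, and leave the other things as they are.

Things in the scene. Friction and masses are not known exactly. Their poses are not given: they have to be found in the camera images.
- stand: Bobbin stand: square wooden box 120 x 120 x 56 mm, fixed to the table. Origin at the centre of its underside, z up, x and y along its sides. In the middle of its top plate (10 mm thick) is one round opening 40 mm across with a level grey plastic floor. The stand is delicate: the spindle must never press or wedge against it with more than 50 N in all.
- opening (a point): Middle of the stand's round opening, level with the stand's top, 56 mm above the table. The hidden socket's centre lies 4 to 7 mm sideways from this point, in any direction, different every time.
- floor (a point): Middle of the opening's floor, 46 mm above the table. Somewhere near it in the floor is the upright, round, blind socket: 15.8 mm wide with a 2 mm chamfer. It cannot be seen: a dust plug of the same grey closes it, its face 0.5 mm below the floor. The plug does not spring back.
- home (a point): Where the middle of the spindle's top end would be with the spindle fully home, were the socket at the opening's middle: 75 mm above the stand's top. The plug sinks under about 1.5 N (not under the spindle's weight) and stops with the spindle's foot 20 mm below the floor, which is fully home.
- spindle: Plain straight round wooden dowel, 14 mm across, 105 mm long, no head, 40 to 80 g, with a small chamfer on its foot. Origin at the centre of its foot, z along it to its top. It starts standing loosely in one of the three holes of the rest (16 mm wide, 30 mm deep), its foot 10 mm and its top 115 mm above the table, the tallest of the three tools there.
- spindle_foot (a point): Centre of the spindle's foot (lower end face).
- rest: Tool rest: dark wooden block 160 x 50 x 40 mm fixed to the table, origin at the centre of its underside, z up, x along its length. Three holes in a row along x, at -50, 0 and +50 mm, each with one upright tool; which tool is in which hole changes.
- bobbin: Tall empty bobbin of light wood, standing upright and loose on the table: tube 38 mm across outside with a bore of 24 mm right through, 72 mm high, on a foot flange 56 mm across and 6 mm thick. Origin at the centre of its underside, z up. Mass 50 to 100 g. It is to stand on the stand's top with the spindle in its bore.
- low_bobbin: Low bobbin, 30 mm high, flange 60 mm across, a bystander. Origin at the centre of its underside.
- awl: Bystander in the rest: wooden tool with a bulbous head 26 mm wide, its top 78 mm above the table. Origin at the centre of its lower end.
- punch: Bystander in the rest: steel pin with a flat head 22 mm wide, its top 68 mm above the table. Origin at the centre of its lower end.
- jar: Bystander: closed glass jar, 60 mm across, 85 mm high. Origin at the centre of its underside.
- tin: Bystander: closed tin, 76 mm across, 85 mm high. Origin at the centre of its underside.
Not all that is in view belongs to the job. Leave any turquoise look-alike of the bobbin alone.

How it is judged:
By the outcome, as a careful person would: the job done as asked, in the order asked, and still so for the second after the job is handed in, with the robot touching nothing.
It also fails if it takes over 72 s, if anything falls off the work surface, if the arm or the gripper's body presses on something with over 40 N, if the wrist force passes 120 N, or if a joint passes its speed limit or range.

## Working session

There is one attempt and no reset: what is moved stays moved. The work goes in short steps, Python scripts to look and compute and a tool call to move; the robot and the scene stay as the last step left them, time stands still between calls to the robot, and variables do not carry over. Pictures are saved under pics/ and viewed, and the job is handed in when it is done.

Besides the shell and the picture viewer there is one more tool, called after ">>>" as name(argument=value, ...), one argument or row to a line, values as JSON. move_arm: Moves the arm, as the interface text tells. Its arguments: {"type":"object","properties":{"deltas":{"type":"array"},"gripper":{"type":"number"},"squeeze":{"type":"number"}},"required":["deltas"]}

```bash
ls; mkdir -p pics; cat > h.py <<'E'
import numpy as np, cv2
from scipy.spatial.transform import Rotation as R
from station import manip
def snap(n,f):
    s=manip.snapshot(n); cv2.imwrite('pics/'+f+'.png',s['img'][:,:,::-1]); np.save('pics/'+f+'.npy',s,allow_pickle=True); return s
def load(f): return np.load('pics/'+f+'.npy',allow_pickle=True).item()
def foc(s): return 192/np.tan(np.radians(s['vertical_fov'])/2)
def Rm(s):
    o=np.array(s['orientation']); return o if o.shape==(3,3) else R.from_quat(o).as_matrix()
def ray(s,u,v,z):
    f=foc(s); d=Rm(s)@np.array([(u-s['cx'])/f,(v-s['cy'])/f,1]); o=np.array(s['origin']); return o+d*(z-o[2])/d[2]
def proj(s,p):
    f=foc(s); c=Rm(s).T@(np.array(p)-np.array(s['origin'])); return f*c[0]/c[2]+s['cx'],f*c[1]/c[2]+s['cy']
def st():
    s=manip.sense(); print('t',s['t'],'tcp',np.round(s['tcp_pos'],4),'q',np.round(s['q'],3),'F',np.round(s['force'],2),'T',np.round(s['ft_torque'],3),'gap',round(s['finger_gap'],3)); print(np.round(R.from_quat(s['tool_rot']).as_matrix(),3).tolist()); return s
E
python3 - <<'E'
from h import *
for n in ('scene','top','wrist'):
    s=snap(n,n+'0'); print(n,{k:np.round(v,4) for k,v in s.items() if k!='img'})
st()
E
```

```text
pics
scene {'vertical_fov': np.float64(50.8522), 'cx': np.float64(254.3929), 'cy': np.float64(192.0281), 'origin': array([1.3542, 0.4217, 0.6738]), 'orientation': array([ 0.4465,  0.7519, -0.4187, -0.2448])}
top {'vertical_fov': np.float64(46.3501), 'cx': np.float64(252.5859), 'cy': np.float64(189.279), 'origin': array([0.4218, 0.003 , 1.1223]), 'orientation': array([ 0.7092, -0.7014,  0.0505, -0.0502])}
wrist {'vertical_fov': np.float64(60.3802), 'cx': np.float64(253.0034), 'cy': np.float64(192.9806), 'origin': array([ 0.2673, -0.5706,  0.3733]), 'orientation': array([ 0.7982, -0.5822, -0.0914,  0.1244])}
t 0.15 tcp [ 0.1911 -0.5945  0.2385] q [-1.439  0.528  1.434  0.     1.181 -0.179] F [ 0.16 -0.38  0.08] T [-0.005 -0.005  0.025] gap 0.995
[[0.306, -0.952, -0.0], [-0.952, -0.306, 0.002], [-0.002, -0.0, -1.0]]
```

View pics/scene0.png

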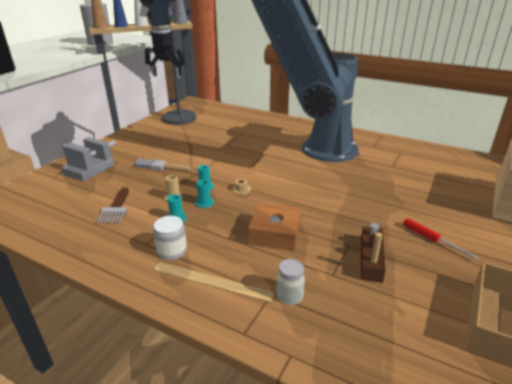

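View pics/top0.png

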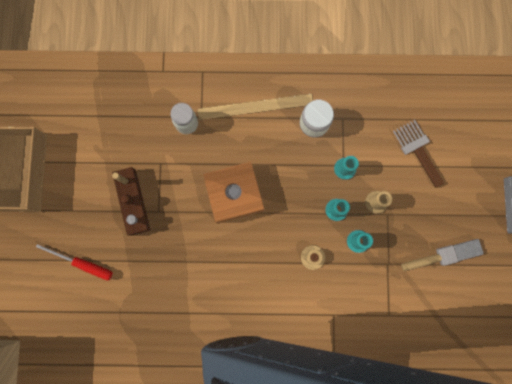

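View pics/wrist0.png

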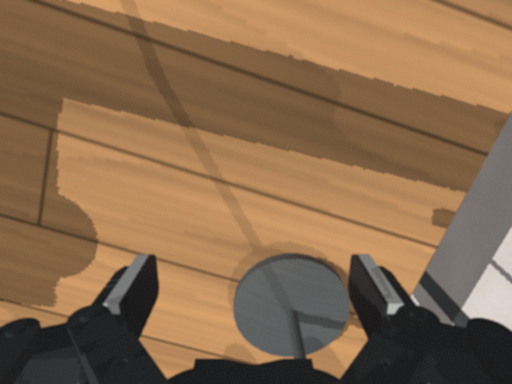

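```bash
python3 - <<'E'
from h import *
a=load('top0')['img'][:,:,::-1]; b=load('scene0')['img'][:,:,::-1]
r=lambda im,x0,x1,y0,y1,k: cv2.resize(im[y0:y1,x0:x1],None,fx=k,fy=k,interpolation=cv2.INTER_CUBIC)
cv2.imwrite('pics/z1.png',np.hstack([r(a,95,165,150,250,5),r(b,345,405,210,290,6.25)[:500]]))
cv2.imwrite('pics/z2.png',np.hstack([r(a,200,270,155,230,5),r(a,295,400,150,225,5)[:375,:500]]))
s=load('top0')
print('spindle',ray(s,117,176,.115),'punch',ray(s,131,219,.068),'stand',ray(s,233.5,191,.056),'bobbin',ray(s,379,199,.075), 'low',ray(s,313,258,.03))
E
```

```text
spindle [0.59338019 0.31259647 0.115     ] punch [0.49921977 0.28861641 0.068     ] stand [0.57001803 0.04925222 0.056     ] bobbin [ 0.55215108 -0.29411837  0.075     ] low [ 0.41288716 -0.14376559  0.03      ]
```

View pics/z1.png

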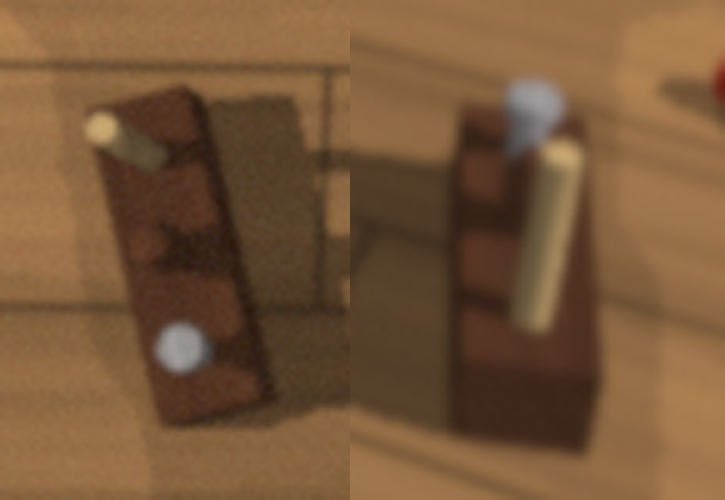

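View pics/z2.png

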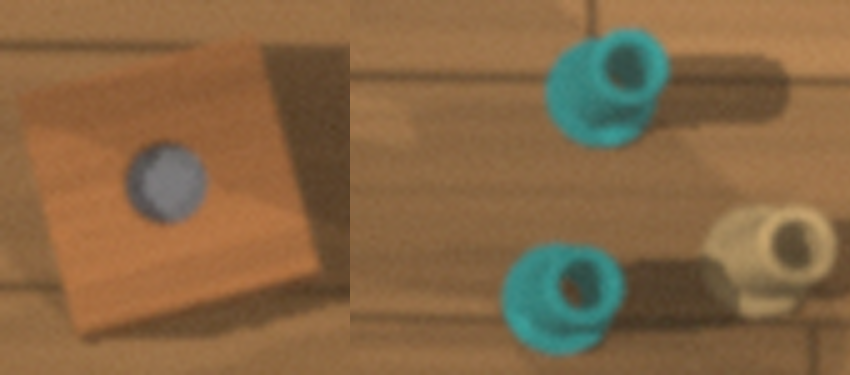

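```bash
cat >> h.py <<'E'
def delta(p,yawdeg=None):
    """tool-frame shift to world TCP target p; yawdeg = desired world angle of tool x axis (mod 180)"""
    s=manip.sense(); M=R.from_quat(s['tool_rot']).as_matrix(); d=M.T@(np.array(p)-s['tcp_pos'])
    t=0
    if yawdeg is not None:
        cur=np.degrees(np.arctan2(M[1,0],M[0,0])); dy=(yawdeg-cur+90)%180-90; t=-dy
    print('delta mm',np.round(d*1000,1),'turn',round(t,1)); return d,t
E
python3 - <<'E'
from h import *
s=load('wrist0'); M=R.from_quat(manip.sense()['tool_rot']).as_matrix(); tcp=manip.sense()['tcp_pos']
print('cam in tool',M.T@(s['origin']-tcp),'fwd tool',M.T@Rm(s)[:,2])
print('tcp px',proj(s,tcp))
t=load('top0')
for n,(u,v),z in [('teal1',(346,160),.075),('teal2',(341,207),.075),('teal3',(361,241),.06),('low',(313,257),.03),('jar',(182,113),.085),('tin',(319,107),.085)]: print(n,ray(t,u,v,z).round(3))
for p in [(.55,-.294,.24),(.57,.05,.24),(.55,.3,.24)]: delta(p,104)
E
```

```text
cam in tool [ 0.00035825 -0.07992254 -0.13476746] fwd tool [3.43590330e-04 3.05346613e-01 9.52241213e-01]
tcp px (np.float64(252.1687761797185), np.float64(268.50931326994356))
teal1 [ 0.645 -0.218  0.075]
teal2 [ 0.532 -0.204  0.075]
teal3 [ 0.454 -0.253  0.06 ]
low [ 0.415 -0.144  0.03 ]
jar [0.753 0.174 0.085]
tin [ 0.772 -0.154  0.085]
delta mm [-176.3 -433.6   -1. ] turn 3.8
delta mm [-4.977e+02 -5.579e+02 -5.000e-01] turn 3.8
delta mm [-741.9 -615.3   -0. ] turn 3.8
```

>>> move_arm(
  deltas=[
    [[-0.498,-0.558,0,3.8],[-0.498,-0.558,0,3.8],[-0.498,-0.558,0,3.8],[-0.498,-0.558,0,3.8],[-0.498,-0.558,0,3.8],[-0.498,-0.558,0,3.8],[-0.498,-0.558,0,3.8],[-0.498,-0.558,0,3.8],[-0.498,-0.558,0,3.8],[-0.498,-0.558,0,3.8],[-0.498,-0.558,0,3.8],[-0.498,-0.558,0,3.8],[-0.498,-0.558,0,3.8],[-0.498,-0.558,0,3.8],[-0.498,-0.558,0,3.8],[-0.498,-0.558,0,3.8],[-0.498,-0.558,0,3.8],[-0.498,-0.558,0,3.8],[-0.498,-0.558,0,3.8],[-0.498,-0.558,0,3.8]],
  ],
)

```text
t: 1.82
tcp_pos: [0.5704, 0.0523, 0.239]
tool_rot: [0.789, -0.614, -0.001, -0.0]
force: [0.7, 0.7, -1.5]
finger_gap: 1.0
```

```bash
python3 - <<'E'
from h import *
s=snap('wrist','wstand'); st(); delta((.555,.30,.24),104)
E
```

```text
t 1.8667 tcp [0.5696 0.0509 0.239 ] q [-1.070e-01  4.570e-01  1.568e+00  1.000e-03  1.119e+00  1.217e+00] F [-0.52  0.04  0.35] T [-0.043 -0.023  0.003] gap 0.999
[[0.244, -0.97, -0.002], [-0.97, -0.244, 0.001], [-0.002, 0.001, -1.0]]
delta mm [-245.1  -46.7   -0.7] turn 0.1
```

View pics/wstand.png

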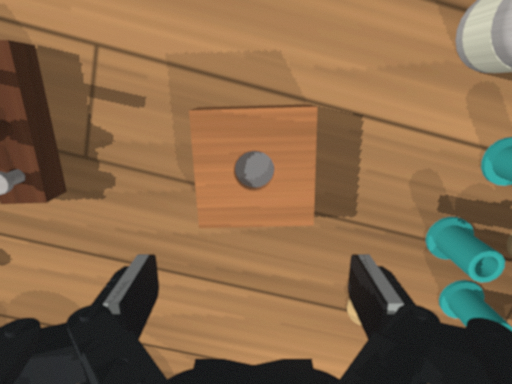

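```bash
python3 - <<'E'
from h import *
s=load('wstand'); im=s['img']
hsv=cv2.cvtColor(im,cv2.COLOR_RGB2HSV)
m=((hsv[:,:,1]<80)).astype(np.uint8); m[:140]=0;m[200:]=0;m[:,:220]=0;m[:,290:]=0
c=max(cv2.findContours(m,0,1)[0],key=cv2.contourArea); e=cv2.fitEllipse(c);print(e, ray(s,*e[0],.056))
# square
hm=((hsv[:,:,0]<11)&(hsv[:,:,1]>100)).astype(np.uint8)|m; hm[:95]=0;hm[235:]=0;hm[:,:170]=0;hm[:,340:]=0
c=max(cv2.findContours(hm,0,1)[0],key=cv2.contourArea)
r=cv2.minAreaRect(c);print(r,cv2.approxPolyDP(c,8,True).reshape(-1,2).tolist())
z=im[90:240,180:330,::-1]; cv2.imwrite('pics/z3.png',cv2.resize(z,None,fx=4,fy=4,interpolation=cv2.INTER_CUBIC))
cv2.imwrite('pics/z3m.png',hm*255)
E
```

```text
((254.27166748046875, 168.861572265625), (34.910770416259766, 37.53282165527344), 88.3924789428711) [0.57364218 0.05161761 0.056     ]
((254.25, 168.75001525878906), (36.769554138183594, 36.06244659423828), 45.0) [[254, 151], [235, 169], [256, 187], [273, 165]]
```

View pics/z3.png

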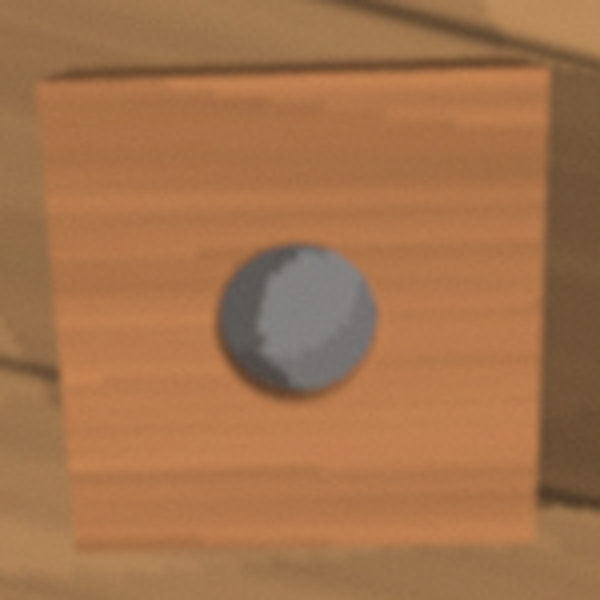

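>>> move_arm(
  deltas=[
    [[-0.245,-0.047,0,0],[-0.245,-0.047,0,0],[-0.245,-0.047,0,0],[-0.245,-0.047,0,0],[-0.245,-0.047,0,0],[-0.245,-0.047,0,0],[-0.245,-0.047,0,0],[-0.245,-0.047,0,0],[-0.245,-0.047,0,0]],
  ],
)

```text
t: 2.62
tcp_pos: [0.5551, 0.2981, 0.239]
tool_rot: [0.788, -0.615, -0.001, 0.001]
force: [0.1, -0.3, -0.2]
finger_gap: 1.002
```

```bash
python3 - <<'E'
from h import *
s=load('wstand')
P=[ray(s,180+a/4,90+b/4,.056) for a,b in [(38,80),(550,66),(537,542),(77,550)]]
P=np.array(P);print(P.round(4),P.mean(0), [np.linalg.norm(P[i]-P[(i+1)%4]).round(4) for i in range(4)])
s=snap('wrist','wrest'); st()
cv2.imwrite('pics/z4.png',cv2.resize(s['img'][60:300,140:400,::-1],None,fx=2.5,fy=2.5,interpolation=cv2.INTER_CUBIC))
E
```

```text
[[ 0.6135  0.1244  0.056 ]
 [ 0.646   0.0092  0.056 ]
 [ 0.5302 -0.0241  0.056 ]
 [ 0.4984  0.0919  0.056 ]] [0.57204597 0.05033678 0.056     ] [np.float64(0.1197), np.float64(0.1205), np.float64(0.1203), np.float64(0.1196)]
t 2.6667 tcp [0.5554 0.2976 0.2391] q [3.140e-01 5.360e-01 1.418e+00 1.000e-03 1.191e+00 1.641e+00] F [ 0.2  -0.59 -0.33] T [0.034 0.031 0.001] gap 1.0
[[0.242, -0.97, -0.003], [-0.97, -0.242, 0.0], [-0.001, 0.003, -1.0]]
```

View pics/z4.png

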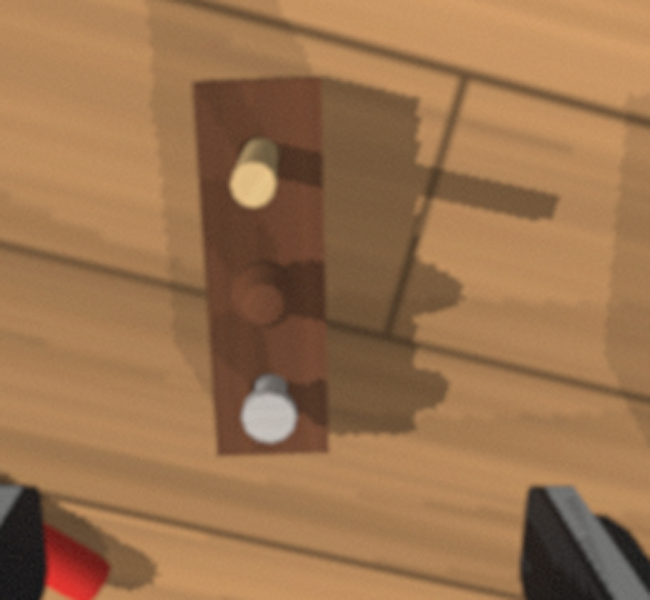

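```bash
python3 - <<'E'
from h import *
s=load('wrest')
g=lambda a,b,z: ray(s,140+a/2.5,60+b/2.5,z)
P=np.array([g(a,b,.04) for a,b in [(194,83),(320,77),(328,452),(218,455)]]);print(P.round(4),[np.linalg.norm(P[i]-P[(i+1)%4]).round(4) for i in range(4)])
d=(P[0]+P[1]-P[2]-P[3])/2; c=P.mean(0);d/=np.linalg.norm(d);print('c',c,'ang',np.degrees(np.arctan2(d[1],d[0])))
print('hole+',c+.05*d,'hole-',c-.05*d)
print('spindle top',g(253,186,.115),'base right edge/left edge at .04', g(246,150,.04),g(277,150,.04),'punch',g(269,416,.068))
a=(0.5722,.0507)
t=load('top0');print(ray(t,115.4,175.8,.115), proj(t,(*a,.056)))
sc=load('scene0'); print(proj(sc,(*a,.056)))
E
```

```text
[[0.6185 0.3489 0.04  ]
 [0.6325 0.3021 0.04  ]
 [0.4789 0.2577 0.04  ]
 [0.4655 0.305  0.04  ]] [np.float64(0.0488), np.float64(0.1599), np.float64(0.0491), np.float64(0.1591)]
c [0.54884884 0.30342927 0.04      ] ang 16.06083820077457
hole+ [0.59689726 0.31726217 0.04      ] hole- [0.50080042 0.28959638 0.04      ]
spindle top [0.59618497 0.31745863 0.115     ] base right edge/left edge at .04 [0.59861031 0.32350448 0.04      ] [0.60159243 0.31157604 0.04      ] punch [0.50150784 0.28991034 0.068     ]
[0.59380182 0.3162643  0.115     ] (np.float64(232.9124031371313), np.float64(190.0933775548461))
(np.float64(275.2961570025652), np.float64(217.27232362405638))
```

```bash
python3 - <<'E'
from h import *
delta((.5965,.3173,.15),106); delta((.5965,.3173,.064),106)
E
```

```text
delta mm [ -9.1 -44.9  89. ] turn -2.0
delta mm [ -9.  -45.1 175. ] turn -2.0
```

>>> move_arm(
  deltas=[
    [[-0.009,-0.045,0.02,-2],[-0.009,-0.045,0.04,-2],[-0.009,-0.045,0.075,-2],[-0.009,-0.045,0.11,-2],[-0.009,-0.045,0.145,-2],[-0.009,-0.045,0.165,-2],[-0.009,-0.045,0.175,-2],[-0.009,-0.045,0.175,-2],[-0.009,-0.045,0.175,-2]],
  ],
)

```text
t: 3.42
tcp_pos: [0.5973, 0.3159, 0.0645]
tool_rot: [0.798, -0.603, -0.001, 0.001]
force: [-0.4, 0.4, 0.7]
finger_gap: 0.999
```

```bash
python3 - <<'E'
from h import *
snap('wrist','wpre'); st(); snap('scene','spre')
E
```

```text
t 3.4667 tcp [0.598  0.3165 0.0656] q [3.220e-01 8.050e-01 1.414e+00 1.000e-03 9.230e-01 1.614e+00] F [1.32 0.49 0.31] T [0.052 0.03  0.038] gap 0.999
[[0.274, -0.962, -0.0], [-0.962, -0.274, 0.001], [-0.001, -0.0, -1.0]]
```

View pics/wpre.png

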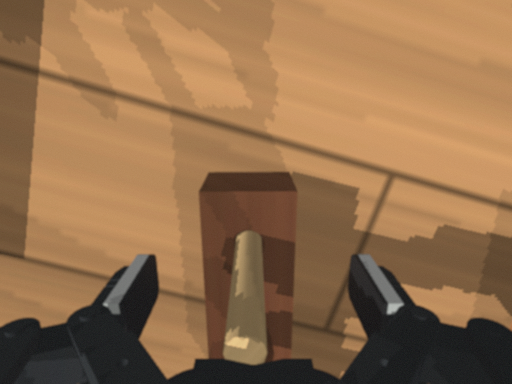

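>>> move_arm(
  deltas=[
    [[0,0,0,0],[0,0,0,0],[0,0,0,0],[0,0,0,0],[0,0,0,0],[0,0,0,0],[0,0,0,0],[0,0,0,0],[0,0,0,0],[0,0,0,0]],
  ],
  gripper=0,
  squeeze=45,
)

```text
t: 4.35
tcp_pos: [0.5981, 0.3174, 0.0664]
tool_rot: [0.798, -0.602, -0.0, -0.001]
force: [-0.9, 1.8, 2.1]
finger_gap: 0.153
```

```bash
python3 - <<'E'
from h import *
st(); snap('wrist','wgr')
E
```

```text
t 4.35 tcp [0.5981 0.3174 0.0664] q [0.323 0.804 1.413 0.002 0.923 1.614] F [-0.91  1.84  2.12] T [ 0.324  0.15  -0.   ] gap 0.153
[[0.275, -0.962, 0.001], [-0.962, -0.275, 0.002], [-0.002, -0.002, -1.0]]
```

View pics/wgr.png

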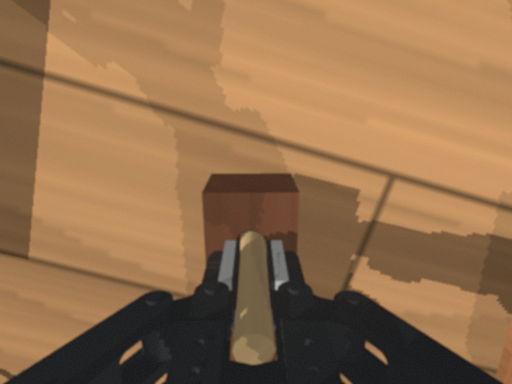

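>>> move_arm(
  deltas=[
    [[0,0,-0.01,0],[0,0,-0.03,0],[0,0,-0.06,0],[0,0,-0.09,0],[0,0,-0.1,0],[0,0,-0.1,0],[0,0,-0.1,0]],
  ],
)

```text
t: 4.98
tcp_pos: [0.5979, 0.3168, 0.1665]
tool_rot: [0.798, -0.602, 0.0, -0.001]
force: [-0.4, -0.0, -0.7]
finger_gap: 0.153
```

```bash
python3 - <<'E'
from h import *
st();delta((.5725,.051,.166),106)
E
```

```text
t 4.9833 tcp [0.5979 0.3168 0.1665] q [3.220e-01 6.760e-01 1.360e+00 1.000e-03 1.104e+00 1.614e+00] F [-0.37 -0.03 -0.68] T [ 0.006  0.013 -0.006] gap 0.153
[[0.275, -0.962, 0.001], [-0.962, -0.275, 0.001], [-0.001, -0.002, -1.0]]
delta mm [2.486e+02 9.740e+01 1.000e-01] turn -0.1
```

>>> move_arm(
  deltas=[
    [[0.249,0.097,0,0],[0.249,0.097,0,0],[0.249,0.097,0,0],[0.249,0.097,0,0],[0.249,0.097,0,0],[0.249,0.097,0,0],[0.249,0.097,0,0],[0.249,0.097,0.02,0],[0.249,0.097,0.04,0],[0.249,0.097,0.04,0],[0.249,0.097,0.04,0]],
  ],
)

```text
t: 5.9
tcp_pos: [0.5707, 0.0508, 0.1235]
tool_rot: [0.798, -0.602, -0.003, 0.001]
force: [0.5, -0.0, -1.4]
finger_gap: 0.147
```

```bash
python3 - <<'E'
from h import *
st(); s=snap('wrist','wst2'); c=snap('scene','sst2'); t=snap('top','tst2')
cv2.imwrite('pics/z5.png',np.hstack([cv2.resize(s['img'][180:380,170:330,::-1],(480,600),interpolation=2),cv2.resize(c['img'][150:250,240:293,::-1],(318,600),interpolation=2)]))
E
```

```text
t 5.9 tcp [0.5707 0.0508 0.1235] q [-0.107  0.617  1.662  0.002  0.868  1.185] F [ 0.53 -0.02 -1.38] T [ 0.029  0.018 -0.006] gap 0.147
[[0.274, -0.962, -0.005], [-0.962, -0.274, 0.002], [-0.003, 0.005, -1.0]]
```

View pics/z5.png

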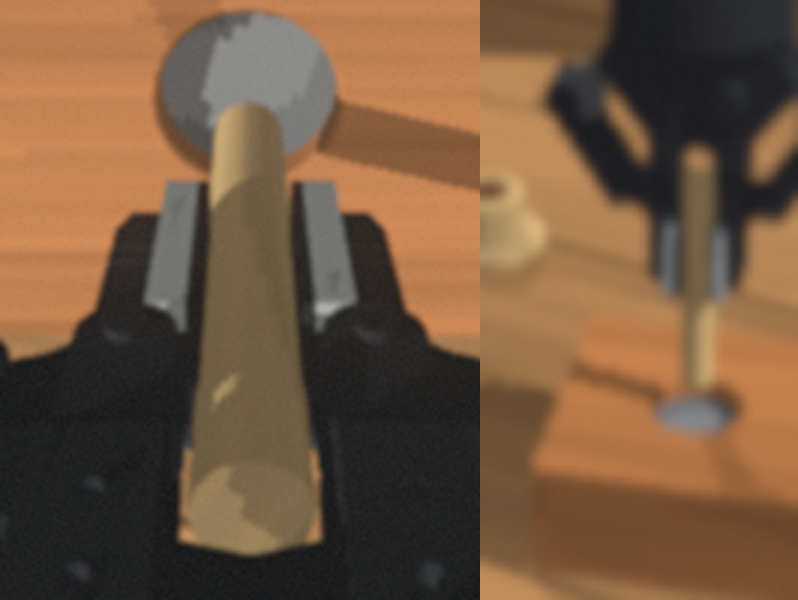

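View pics/wst2.png

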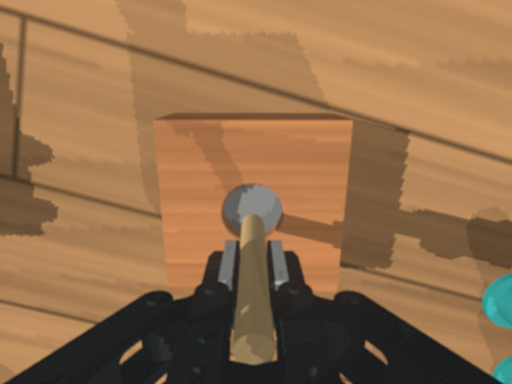

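```bash
python3 - <<'E'
from h import *
s=load('wst2'); st=manip.sense(); tcp=st['tcp_pos']; M=R.from_quat(st['tool_rot']).as_matrix()
zf=tcp[2]-.056
top=ray(s,254,348.3,zf+.105); print('top',top,'in tool',M.T@(top-tcp))
# foot silhouette vertically: rows of circle at foot for candidate centre under axis
for off in (0,):
  th=np.linspace(0,2*np.pi,73)
  for dy in (-.004,-.002,0,.002,.004):
    ax=tcp+M[:,1]*dy; ax=np.array([ax[0],ax[1]])
    C=np.array([proj(s,(ax[0]+.007*np.cos(a),ax[1]+.007*np.sin(a),zf)) for a in th])
    T=np.array([proj(s,(ax[0]+.007*np.cos(a),ax[1]+.007*np.sin(a),zf+.105)) for a in th])
    print(dy,'foot rows',C[:,1].min(),C[:,1].max(),'cols',C[:,0].min(),C[:,0].max(),'top rows',T[:,1].min(),T[:,1].max(),T[:,0].min(),T[:,0].max())
g=lambda p: ray(s,*p,.056)
im=s['img'];hsv=cv2.cvtColor(im,cv2.COLOR_RGB2HSV)
E
```

```text
top [0.57359371 0.05067246 0.17530324] in tool [ 0.00048724 -0.00027343 -0.04899995]
-0.004 foot rows 202.147427388364 223.52947926917057 cols 241.63624247014044 264.57473635610256 top rows 319.3638252781339 356.4234101061621 229.53594967436047 275.022793792477
-0.002 foot rows 205.25924247462854 226.51030822135704 cols 241.67623618644683 264.5443747048154 top rows 324.8556928828906 361.4669599281609 229.68840783680815 274.8994282131371
0 foot rows 208.3518215694845 229.47310111659652 cols 241.71598530485903 264.51419871424656 top rows 330.2799330075071 366.4509691360323 229.83902794022322 274.77754950059585
0.002 foot rows 211.42534248710686 232.41802115689512 cols 241.75549206244355 264.4842066866212 top rows 335.63778716659084 371.37648588502003 229.98784302531686 274.6571309351232
0.004 foot rows 214.47998085682485 235.34522958116918 cols 241.79475866906986 264.45439694480183 top rows 340.930466670386 376.24453387153926 230.13488534560312 274.53814643339916
```

```bash
python3 - <<'E'
from h import *
a=manip.sense()
s=snap('wrist','wst3'); b=manip.sense(); print(a['tcp_pos'],b['tcp_pos'],b['force'])
tcp=b['tcp_pos']; M=R.from_quat(b['tool_rot']).as_matrix()
np.savez('pics/wst3_tcp.npz',tcp=tcp,M=M)
print('cam in tool',M.T@(s['origin']-tcp))
im=s['img']
print(im[195:240:1,253].tolist())
cv2.imwrite('pics/z6.png',cv2.resize(im[190:250,210:300,::-1],(792,528),interpolation=2))
E
```

```text
[0.57328216 0.05113042 0.12630324] [0.573513   0.05117712 0.12668312] [-0.47480523  0.68227038  0.29824119]
cam in tool [ 0.00039321 -0.07980485 -0.13439976]
[[138, 137, 135], [141, 140, 138], [141, 139, 137], [141, 140, 137], [139, 138, 135], [139, 138, 136], [139, 139, 136], [138, 137, 135], [140, 140, 137], [139, 138, 137], [139, 138, 136], [140, 140, 137], [141, 140, 139], [138, 138, 135], [140, 140, 138], [140, 138, 137], [139, 139, 136], [139, 139, 135], [139, 132, 124], [135, 120, 101], [134, 113, 83], [130, 109, 76], [131, 109, 77], [132, 111, 79], [132, 111, 80], [131, 110, 79], [130, 110, 78], [130, 109, 76], [132, 110, 79], [131, 109, 79], [132, 110, 77], [128, 108, 77], [130, 110, 80], [130, 109, 78], [130, 110, 78], [130, 108, 78], [132, 111, 81], [129, 107, 78], [129, 107, 76], [130, 107, 78], [128, 108, 77], [129, 109, 77], [129, 109, 78], [126, 104, 74], [118, 99, 71]]
```

View pics/z6.png

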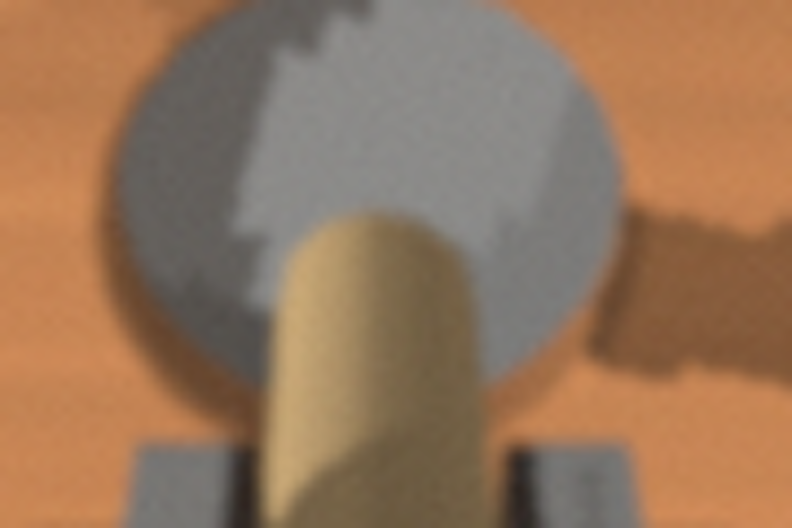

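```bash
python3 - <<'E'
from h import *
s=load('wst3'); d=np.load('pics/wst3_tcp.npz'); tcp,M=d['tcp'],d['M']
zf=tcp[2]-.0562
th=np.linspace(0,2*np.pi,181)
def circ(c,r,z): return np.array([proj(s,(c[0]+r*np.cos(a),c[1]+r*np.sin(a),z)) for a in th])
for dy in (-.002,0,.002,.004):
    ax=tcp[:2]+M[:2,1]*dy
    a=circ(ax,.007,zf+.001)[:,1].min(); b=circ(ax,.006,zf)[:,1].min(); print(dy,a,b)
im=cv2.resize(s['img'][170:270,190:320,::-1],None,fx=6,fy=6,interpolation=2)
def ov(im,C,col): cv2.polylines(im,[np.int32((C-[190,170]+.5)*6)],True,col,1)
ov(im,circ((.5725,.051),.02,.056),(0,255,0))
ov(im,circ((.5725,.051),.02,.046),(255,255,0))
for dy,c in ((0,(0,0,255)),(.003,(255,0,0))):
    ax=tcp[:2]+M[:2,1]*dy; ov(im,circ(ax,.007,zf),c)
cv2.imwrite('pics/z7.png',im)
E
```

```text
-0.002 208.49076823909408 209.4482018603907
0 211.54476711470184 212.4805567170067
0.002 214.5805476632501 215.49493337088253
0.004 217.59827241937833 218.49149123301115
```

View pics/z7.png

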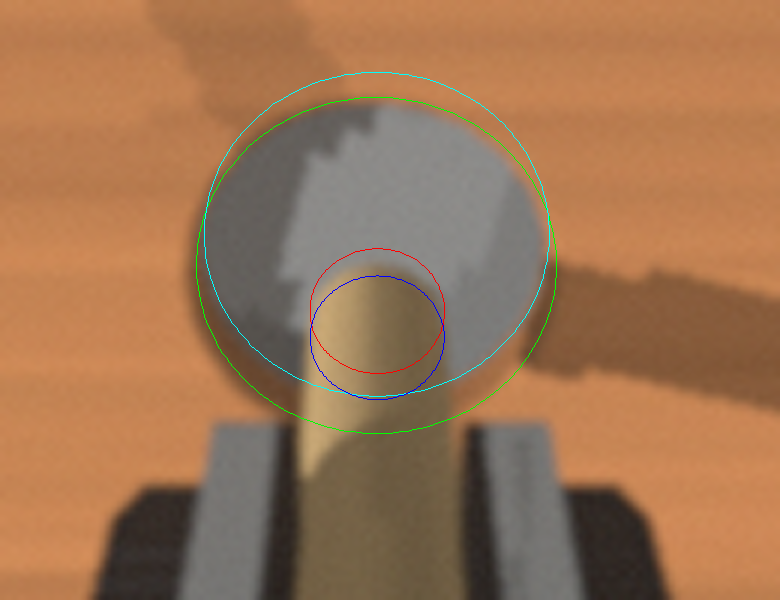

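>>> move_arm(
  deltas=[
    [[0.0045,0,0,0],[0.0045,0,0.01,0],[0.0045,0,0.018,0],[0.0045,0,0.021,0],[0.0045,0,0.021,0],[0.0045,0,0.022,0],[0.0045,0,0.023,0],[0.0045,0,0.024,0]],
  ],
)

```text
t: 6.77
tcp_pos: [0.575, 0.0469, 0.1027]
tool_rot: [0.799, -0.602, 0.001, -0.001]
force: [0.5, -0.4, -0.8]
finger_gap: 0.15
```

```bash
python3 - <<'E'
from h import *
st()
E
```

```text
t 6.7667 tcp [0.575  0.0469 0.1027] q [-0.113  0.651  1.67   0.002  0.818  1.177] F [ 0.48 -0.41 -0.8 ] T [0.022 0.001 0.012] gap 0.15
[[0.275, -0.961, 0.003], [-0.961, -0.275, 0.001], [-0.0, -0.003, -1.0]]
```

>>> move_arm(
  deltas=[
    [[0,0,0.0005,0],[0,0,0.001,0],[0,0,0.0015,0],[0,0,0.0015,0]],
  ],
)

```text
t: 7.1
tcp_pos: [0.5752, 0.047, 0.1022]
tool_rot: [0.799, -0.602, 0.001, -0.002]
force: [-1.8, 0.9, 5.7]
finger_gap: 0.151
```

>>> move_arm(
  deltas=[
    [[0,0,-0.002,0],[-0.0016,0.0044,-0.002,0],[-0.0016,0.0044,-0.002,0],[-0.0016,0.0044,-0.0005,0],[-0.0016,0.0044,0.0005,0],[-0.0016,0.0044,0.001,0],[-0.0016,0.0044,0.001,0]],
  ],
)

```text
t: 7.68
tcp_pos: [0.5705, 0.0474, 0.1022]
tool_rot: [0.799, -0.602, 0.001, -0.002]
force: [-2.3, 0.1, 8.4]
finger_gap: 0.156
```

```bash
cat >> h.py <<'E'
C=np.array([.5731,.0521])
def ring(phi,r=.0055,z=.1010):
    s=manip.sense(); M=R.from_quat(s['tool_rot']).as_matrix(); a=np.radians(phi)
    X=np.array([.275,-.961]);Y=np.array([-.961,-.275]); p=C+r*(np.cos(a)*X+np.sin(a)*Y)
    w=s['tcp_pos'][:2]-C; print('t',round(s['t'],2),'now xy(tool,mm)',(1e3*np.array([w@X,w@Y])).round(1),'z',s['tcp_pos'][2].round(4),'F tool',(M.T@s['force']).round(1),'T tool',(M.T@s['ft_torque']).round(2),'gap',round(s['finger_gap'],3)); delta((*p,z))
E
python3 -c "
from h import *
ring(90)"
```

```text
t 7.68 now xy(tool,mm) [3.9 3.8] z 0.1022 F tool [-0.7  2.2 -8.4] T tool [-0.37 -0.15 -0.03] gap 0.156
delta mm [-3.9  1.7  1.2] turn 0
```

>>> move_arm(
  deltas=[
    [[0,0,-0.002,0],[-0.0039,0.0017,-0.002,0],[-0.0039,0.0017,-0.002,0],[-0.0039,0.0017,-0.0005,0],[-0.0039,0.0017,0.0005,0],[-0.0039,0.0017,0.001,0],[-0.0039,0.0017,0.001,0]],
  ],
)

```text
t: 8.27
tcp_pos: [0.5678, 0.0509, 0.1022]
tool_rot: [0.799, -0.602, 0.001, -0.002]
force: [-1.3, 0.6, 9.2]
finger_gap: 0.153
```

```bash
python3 -c "
from h import *
ring(135)"
```

```text
t 8.27 now xy(tool,mm) [-0.3  5.4] z 0.1022 F tool [-0.9  1.1 -9.2] T tool [-0.39 -0.33 -0.01] gap 0.153
delta mm [-3.6 -1.5  1.2] turn 0
```

>>> move_arm(
  deltas=[
    [[0,0,-0.002,0],[-0.0036,-0.0015,-0.002,0],[-0.0036,-0.0015,-0.002,0],[-0.0036,-0.0015,-0.0005,0],[-0.0036,-0.0015,0.0005,0],[-0.0036,-0.0015,0.001,0],[-0.0036,-0.0015,0.001,0]],
  ],
)

```text
t: 8.85
tcp_pos: [0.5686, 0.055, 0.1022]
tool_rot: [0.799, -0.602, 0.001, -0.002]
force: [-1.9, 0.8, 9.2]
finger_gap: 0.148
```

```bash
python3 -c "
from h import *
ring(180)"
```

```text
t 8.85 now xy(tool,mm) [-4.   3.5] z 0.1022 F tool [-1.3  1.6 -9.2] T tool [-0.33 -0.25  0.  ] gap 0.148
delta mm [-1.5 -3.5  1.3] turn 0
```

>>> move_arm(
  deltas=[
    [[0,0,-0.002,0],[-0.0015,-0.0035,-0.002,0],[-0.0015,-0.0035,-0.002,0],[-0.0015,-0.0035,-0.0005,0],[-0.0015,-0.0035,0.0005,0],[-0.0015,-0.0035,0.001,0],[-0.0015,-0.0035,0.001,0]],
  ],
)

```text
t: 9.43
tcp_pos: [0.572, 0.0574, 0.1022]
tool_rot: [0.799, -0.602, 0.002, -0.002]
force: [-1.2, 0.1, 8.1]
finger_gap: 0.155
```

```bash
python3 -c "
from h import *
ring(225)"
```

```text
t 9.43 now xy(tool,mm) [-5.4 -0.4] z 0.1022 F tool [-0.4  1.  -8.1] T tool [-0.31 -0.16  0.  ] gap 0.155
delta mm [ 1.6 -3.5  1.2] turn 0
```

>>> move_arm(
  deltas=[
    [[0,0,-0.002,0],[0.0016,-0.0035,-0.002,0],[0.0016,-0.0035,-0.002,0],[0.0016,-0.0035,-0.0005,0],[0.0016,-0.0035,0.0005,0],[0.0016,-0.0035,0.001,0],[0.0016,-0.0035,0.001,0]],
  ],
)

```text
t: 10.02
tcp_pos: [0.5763, 0.0568, 0.102]
tool_rot: [0.799, -0.602, 0.002, -0.003]
force: [-0.7, 0.0, 6.9]
finger_gap: 0.151
```

```bash
python3 -c "
from h import *
ring(270)"
```

```text
t 10.02 now xy(tool,mm) [-3.7 -4.3] z 0.102 F tool [-0.2  0.7 -6.9] T tool [-0.12 -0.08 -0.01] gap 0.151
delta mm [ 3.7 -1.2  1. ] turn 0
```

>>> move_arm(
  deltas=[
    [[0,0,-0.002,0],[0.0037,-0.0012,-0.002,0],[0.0037,-0.0012,-0.002,0],[0.0037,-0.0012,-0.0005,0],[0.0037,-0.0012,0.0005,0],[0.0037,-0.0012,0.001,0],[0.0037,-0.0012,0.001,0]],
  ],
)

```text
t: 10.6
tcp_pos: [0.5783, 0.0536, 0.1007]
tool_rot: [0.799, -0.602, 0.002, -0.002]
force: [-0.7, -1.0, -0.4]
finger_gap: 0.152
```

```bash
python3 -c "
from h import *
ring(315)"
```

```text
t 10.6 now xy(tool,mm) [ 0.  -5.4] z 0.1007 F tool [0.8 0.9 0.4] T tool [-0.02 -0.    0.05] gap 0.152
delta mm [ 3.9  1.5 -0.3] turn 0
```

>>> move_arm(
  deltas=[
    [[0,0,0.0007,0],[0,0,0.0014,0],[0,0,0.002,0],[0,0,0.002,0]],
  ],
)

```text
t: 10.93
tcp_pos: [0.5782, 0.0536, 0.0986]
tool_rot: [0.799, -0.602, 0.002, -0.002]
force: [-0.6, -0.4, -0.5]
finger_gap: 0.149
```

```bash
python3 -c "
from h import *
ring(270)"
```

```text
t 10.93 now xy(tool,mm) [-0.  -5.3] z 0.0986 F tool [0.3 0.7 0.5] T tool [ 0.02 -0.01 -0.06] gap 0.149
delta mm [ 0.  -0.2 -2.4] turn 0
```

>>> move_arm(
  deltas=[
    [[0,0,0.001,0],[0,0,0.002,0],[0,0,0.003,0],[0,0,0.004,0],[0,0,0.005,0],[0,0,0.006,0]],
  ],
)

```text
t: 11.43
tcp_pos: [0.5783, 0.0536, 0.0925]
tool_rot: [0.799, -0.602, 0.002, -0.002]
force: [-0.2, -0.5, 1.3]
finger_gap: 0.152
```

```bash
python3 -c "
from h import *
ring(270)"
```

```text
t 11.43 now xy(tool,mm) [-0.1 -5.4] z 0.0925 F tool [ 0.5  0.3 -1.3] T tool [-0.04  0.08 -0.09] gap 0.152
delta mm [ 0.1 -0.2 -8.5] turn 0
```

Going in cleanly; continue.

>>> move_arm(
  deltas=[
    [[0,0,0.001,0],[0,0,0.002,0],[0,0,0.003,0],[0,0,0.004,0],[0,0,0.005,0],[0,0,0.006,0],[0,0,0.007,0]],
  ],
)

```text
t: 12.02
tcp_pos: [0.5783, 0.0537, 0.0854]
tool_rot: [0.799, -0.602, 0.002, -0.002]
force: [0.4, -0.6, 0.7]
finger_gap: 0.148
```

```bash
python3 -c "
from h import *
ring(270)"
```

```text
t 12.02 now xy(tool,mm) [-0.1 -5.4] z 0.0854 F tool [ 0.7 -0.2 -0.7] T tool [-0.04  0.06 -0.03] gap 0.148
delta mm [  0.1  -0.2 -15.6] turn 0
```

>>> move_arm(
  deltas=[
    [[0,0,0.001,0],[0,0,0.002,0],[0,0,0.003,0],[0,0,0.0035,0],[0,0,0.004,0],[0,0,0.0045,0],[0,0,0.0045,0]],
  ],
)

```text
t: 12.6
tcp_pos: [0.5785, 0.0537, 0.0822]
tool_rot: [0.799, -0.602, 0.002, -0.003]
force: [-2.0, 0.2, 9.9]
finger_gap: 0.151
```

```bash
python3 -c "
from h import *
ring(270)"
```

```text
t 12.6 now xy(tool,mm) [-0.  -5.7] z 0.0822 F tool [-0.8  1.8 -9.9] T tool [-0.42 -0.12 -0.05] gap 0.151
delta mm [  0.    0.  -18.8] turn 0
```

>>> move_arm(
  deltas=[
    [[0,0,0,0],[0,0,0,0],[0,0,0,0]],
  ],
)

```text
t: 12.85
tcp_pos: [0.5785, 0.0537, 0.0823]
tool_rot: [0.799, -0.602, 0.002, -0.003]
force: [-0.1, -0.1, 3.7]
finger_gap: 0.157
```

>>> move_arm(
  deltas=[
    [[0,0,0,0],[0,0,0,0],[0,0,0,0],[0,0,0,0],[0,0,0,0],[0,0,0,0],[0,0,0,0],[0,0,0,0]],
  ],
  gripper=1,
)

```text
t: 13.52
tcp_pos: [0.5785, 0.0537, 0.0823]
tool_rot: [0.799, -0.602, 0.002, -0.003]
force: [-0.1, -0.2, 0.7]
finger_gap: 0.996
```

```bash
python3 -c "
from h import *
st(); s=snap('wrist','wrel')"
```

```text
t 13.5167 tcp [0.5785 0.0537 0.0823] q [-0.101  0.687  1.671  0.004  0.778  1.188] F [-0.11 -0.2   0.66] T [-0.009 -0.034 -0.037] gap 0.996
[[0.275, -0.961, 0.006], [-0.961, -0.275, 0.002], [-0.0, -0.007, -1.0]]
```

View pics/wrel.png

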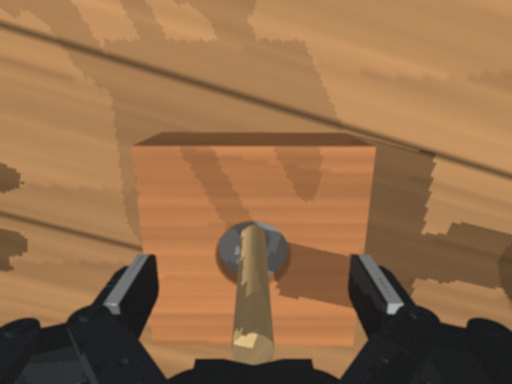

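```bash
python3 -c "
from h import *
delta((.5725,.0537,.24)); delta((.545,-.285,.25))"
```

```text
delta mm [  -1.7    4.8 -157.7] turn 0
delta mm [ 316.4  124.5 -168.5] turn 0
```

>>> move_arm(
  deltas=[
    [[0,0,-0.03,0],[0,0,-0.07,0],[0,0,-0.11,0],[0,0,-0.15,0],[0,0,-0.16,0],[0,0,-0.16,0]],
  ],
)

```text
t: 14.07
tcp_pos: [0.58, 0.0533, 0.2467]
tool_rot: [0.799, -0.602, 0.006, -0.005]
force: [-0.3, -0.4, 0.1]
finger_gap: 1.001
```

```bash
python3 -c "
from h import *
st();snap('wrist','wup');snap('scene','sup'); delta((.545,-.285,.245))"
```

```text
t 14.0667 tcp [0.58   0.0533 0.2467] q [-0.101  0.455  1.545  0.003  1.125  1.189] F [-0.31 -0.36  0.06] T [0.023 0.019 0.022] gap 1.001
[[0.276, -0.961, 0.016], [-0.961, -0.276, 0.001], [0.004, -0.016, -1.0]]
delta mm [316.6 123.8  -4. ] turn 0
```

View pics/wup.png

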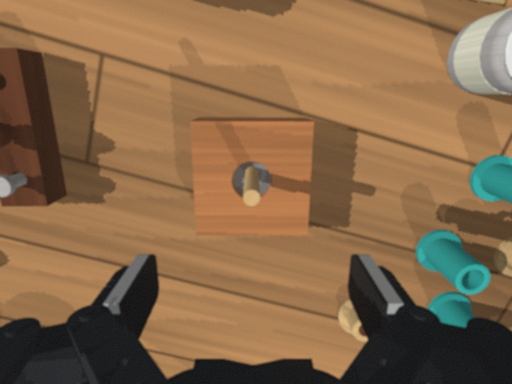

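View pics/sup.png

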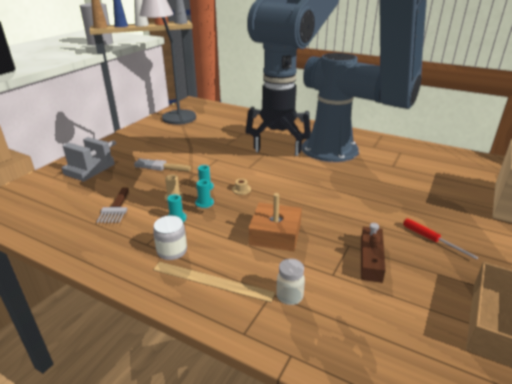

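>>> move_arm(
  deltas=[
    [[0.317,0.124,-0.004,0],[0.317,0.124,-0.004,0],[0.317,0.124,-0.004,0],[0.317,0.124,-0.004,0],[0.317,0.124,-0.004,0],[0.317,0.124,-0.004,0],[0.317,0.124,-0.004,0],[0.317,0.124,-0.004,0],[0.317,0.124,-0.004,0],[0.317,0.124,-0.004,0],[0.317,0.124,-0.004,0],[0.317,0.124,-0.004,0]],
  ],
)

```text
t: 15.17
tcp_pos: [0.5443, -0.2833, 0.2433]
tool_rot: [0.799, -0.601, -0.0, -0.003]
force: [0.1, 0.4, 0.5]
finger_gap: 0.999
```

```bash
python3 -c "
from h import *
s=load('wup'); 
cv2.imwrite('pics/z8.png',cv2.resize(s['img'][150:220,210:300,::-1],None,fx=7,fy=7,interpolation=2))
st();snap('wrist','wbob')"
```

```text
t 15.1667 tcp [ 0.5443 -0.2833  0.2433] q [-0.665  0.508  1.458  0.006  1.177  0.624] F [0.07 0.36 0.5 ] T [0.013 0.039 0.02 ] gap 0.999
[[0.276, -0.961, 0.003], [-0.961, -0.276, 0.005], [-0.004, -0.004, -1.0]]
```

View pics/wbob.png

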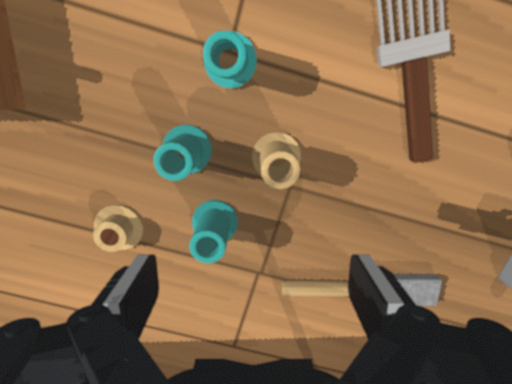

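View pics/z8.png

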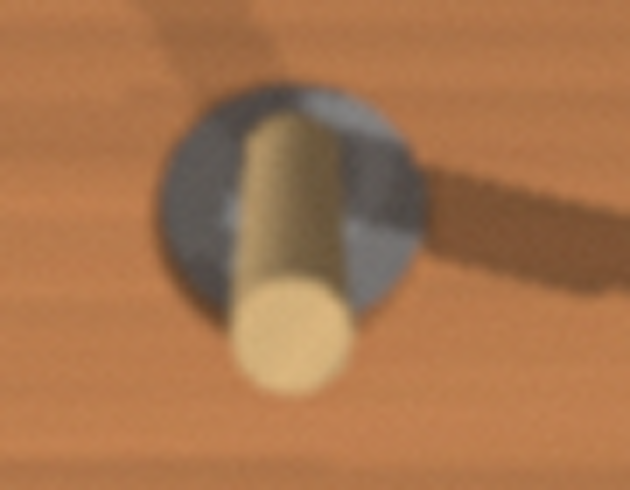

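```bash
python3 -c "
from h import *
s=load('wup'); print('spindle top',ray(s,251.3,197.6,.131))
s=load('wbob')
cv2.imwrite('pics/z9.png',cv2.resize(s['img'][120:200,235:320,::-1],None,fx=7,fy=7,interpolation=2))
"
```

```text
spindle top [0.57749803 0.05302479 0.131     ]
```

View pics/z9.png

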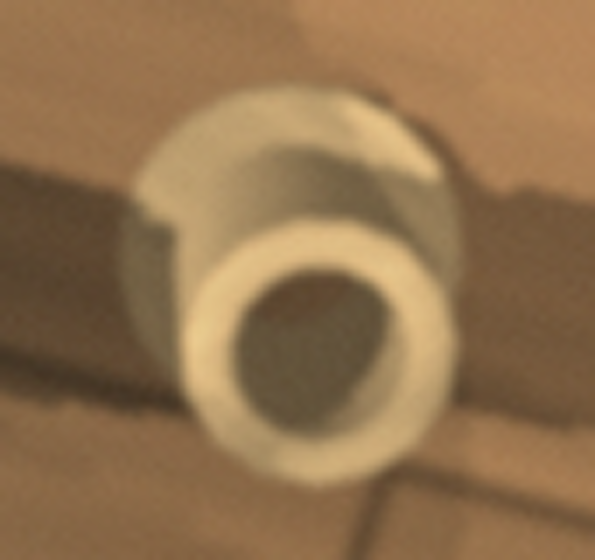

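```bash
python3 -c "
from h import *
s=load('wbob'); u,v=235+320/7-.5,120+352/7-.5
th=np.linspace(0,6.283,91)
for z in (.072,.078):
    c=ray(s,u,v,z); 
    C=np.array([proj(s,(c[0]+.019*np.cos(a),c[1]+.019*np.sin(a),z)) for a in th])
    D=np.array([proj(s,(c[0]+.028*np.cos(a),c[1]+.028*np.sin(a),.006)) for a in th])
    print(z,c,((C.min(0)-[235,120]+.5)*7).round(),((C.max(0)-[235,120]+.5)*7).round(),((D.min(0)-[235,120]+.5)*7).round(),((D.max(0)-[235,120]+.5)*7).round())
for n,(u,v),z in [('teal2',(175,161),.072),('teal3',(208,246),.072),('low',(111,237),.03),('teal1',(229,55),.06)]: print(n,ray(s,u,v,z).round(3))
"
```

```text
0.072 [ 0.55676872 -0.30642196  0.072     ] [180. 213.] [460. 486.] [118.  84.] [461. 423.]
0.078 [ 0.55802255 -0.30555608  0.078     ] [178. 211.] [463. 488.] [115.  75.] [459. 414.]
teal2 [ 0.537 -0.208  0.072]
teal3 [ 0.46  -0.259  0.072]
low [ 0.418 -0.148  0.03 ]
teal1 [ 0.642 -0.233  0.06 ]
```

```bash
python3 -c "
from h import *
delta((.5568,-.3064,.031),106)"
```

```text
delta mm [ 26.5  -4.3 212.8] turn 0.1
```

>>> move_arm(
  deltas=[
    [[0.0265,-0.004,0.02,0],[0.0265,-0.004,0.06,0],[0.0265,-0.004,0.1,0],[0.0265,-0.004,0.13,0],[0.0265,-0.004,0.135,0],[0.0265,-0.004,0.135,0]],
  ],
)

```text
t: 15.72
tcp_pos: [0.5552, -0.304, 0.1065]
tool_rot: [0.8, -0.6, -0.003, -0.003]
force: [0.0, 1.4, 0.2]
finger_gap: 1.001
```

```bash
python3 -c "
from h import *
snap('wrist','wbob2');st();delta((.5568,-.3064,.031),106)"
```

```text
t 15.7667 tcp [ 0.5567 -0.3055  0.1088] q [-0.68   0.702  1.51   0.007  0.931  0.604] F [ 0.36 -0.19 -0.26] T [-0.033 -0.039  0.021] gap 1.003
[[0.279, -0.96, 0.003], [-0.96, -0.279, 0.005], [-0.004, -0.004, -1.0]]
delta mm [ 1.2  0.4 77.8] turn 0.2
```

View pics/wbob2.png

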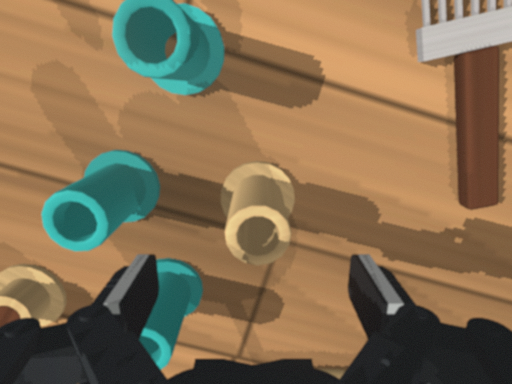

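```bash
python3 -c "
from h import *
s=load('wbob2');print(ray(s,258,231,.072))"
```

```text
[ 0.55923653 -0.30595535  0.072     ]
```

>>> move_arm(
  deltas=[
    [[0.0015,0.001,0.025,0],[0.0015,0.001,0.05,0],[0.0015,0.001,0.07,0],[0.0015,0.001,0.077,0],[0.0015,0.001,0.078,0],[0.0015,0.001,0.078,0]],
  ],
)

```text
t: 16.27
tcp_pos: [0.5577, -0.3074, 0.0327]
tool_rot: [0.8, -0.6, 0.001, -0.003]
force: [-1.2, 0.4, 0.0]
finger_gap: 0.999
```

>>> move_arm(
  deltas=[
    [[0,0,0,0],[0,0,0,0],[0,0,0,0],[0,0,0,0],[0,0,0,0],[0,0,0,0],[0,0,0,0],[0,0,0,0],[0,0,0,0]],
  ],
  gripper=0,
  squeeze=45,
)

```text
t: 17.02
tcp_pos: [0.5583, -0.3079, 0.034]
tool_rot: [0.8, -0.6, 0.002, -0.003]
force: [-0.4, 0.5, 7.0]
finger_gap: 0.428
```

```bash
python3 -c "
from h import *
snap('wrist','wbob3');st()"
```

```text
t 17.0667 tcp [ 0.5583 -0.3079  0.034 ] q [-0.682  0.812  1.535  0.008  0.79   0.6  ] F [-1.08  0.47  5.74] T [0.135 0.092 0.016] gap 0.431
[[0.28, -0.96, 0.007], [-0.96, -0.28, 0.002], [0.0, -0.007, -1.0]]
```

View pics/wbob3.png

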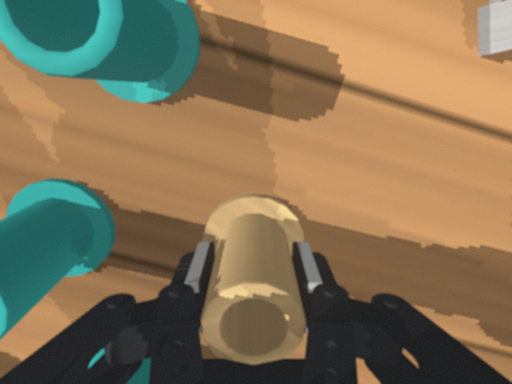

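>>> move_arm(
  deltas=[
    [[0,0,-0.01,0],[0,0,-0.03,0],[0,0,-0.065,0],[0,0,-0.1,0],[0,0,-0.135,0],[0,0,-0.16,0],[0,0,-0.16,0],[0,0,-0.16,0]],
  ],
)

```text
t: 17.73
tcp_pos: [0.5578, -0.3087, 0.1963]
tool_rot: [0.8, -0.6, 0.004, -0.003]
force: [-0.7, 0.8, -1.3]
finger_gap: 0.427
```

```bash
python3 -c "
from h import *
snap('wrist','wbob4');s=st();snap('scene','sbob4');delta((.5774,.0532,.194),106)
w=load('wbob4')
cv2.imwrite('pics/z10.png',cv2.resize(w['img'][180:370,170:340,::-1],None,fx=3.1,fy=3.1,interpolation=2))"
```

```text
t 17.7833 tcp [ 0.5567 -0.3079  0.1943] q [-0.683  0.591  1.451  0.006  1.096  0.602] F [-0.52 -0.19 -1.67] T [-0.003  0.006 -0.007] gap 0.429
[[0.279, -0.96, 0.007], [-0.96, -0.279, 0.002], [0.0, -0.007, -1.0]]
delta mm [-340.3 -121.1    0.4] turn 0.2
```

View pics/z10.png

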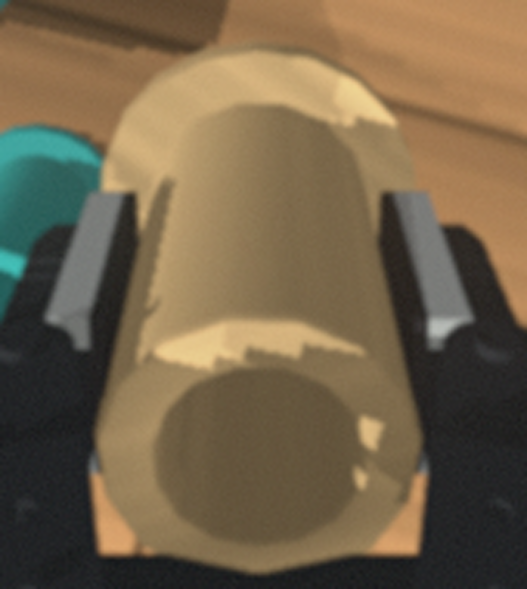

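View pics/sbob4.png

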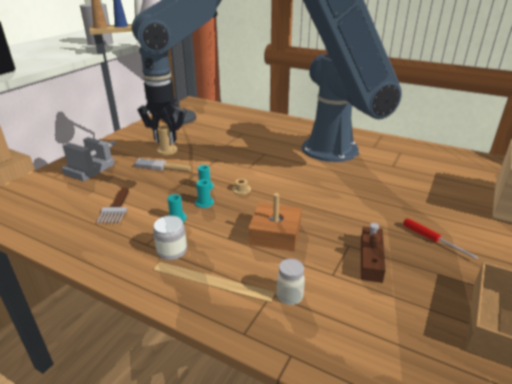

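```bash
python3 -c "
from h import *
s=load('wbob4'); tcp=np.array([.5567,-.3079,.1943]); M=R.from_quat(manip.sense()['tool_rot']).as_matrix()
M=np.array([[.279,-.96,.007],[-.96,-.279,.002],[0,-.007,-1]])
print('cam',M.T@(s['origin']-tcp))
th=np.linspace(0,6.283,181)
def bb(c,r,z):
    C=np.array([proj(s,(c[0]+r*np.cos(a),c[1]+r*np.sin(a),z)) for a in th]); C=((C-[170,180]+.5)*3.1); return C.min(0).round(),C.max(0).round()
z=tcp[2]-.034
for dy in (-.002,0,.002,.004):
    c=tcp+M[:,1]*dy; print(dy,'top',*bb(c,.019,z+.072),'bore',*bb(c,.012,z+.072),'fl',*bb(c,.028,z+.006),*bb(c,.028,z))
print('bore centre', M.T@(ray(s,170+257/3.1-.5,180+457/3.1-.5,z+.072)-tcp))
"
```

```text
cam [ 0.00094671 -0.08045744 -0.13700425]
-0.002 top [ 82. 282.] [412. 560.] bore [143. 337.] [351. 513.] fl [91. 31.] [408. 321.] [96. 21.] [403. 303.]
0 top [ 83. 298.] [411. 573.] bore [143. 353.] [350. 526.] fl [92. 42.] [407. 330.] [97. 32.] [403. 313.]
0.002 top [ 84. 314.] [410. 586.] bore [144. 368.] [350. 540.] fl [92. 54.] [407. 340.] [97. 43.] [402. 322.]
0.004 top [ 85. 329.] [409. 599.] bore [145. 383.] [350. 553.] fl [93. 65.] [406. 349.] [98. 54.] [402. 331.]
bore centre [ 0.00115438  0.0018229  -0.03801517]
```

```bash
python3 -c "
from h import *
s=load('wbob4')
M=np.array([[.279,-.96,.007],[-.96,-.279,.002],[0,-.007,-1]]); tcp=s['origin']-M@np.array([.0004,-.0799,-.1345]); print(tcp)
th=np.linspace(0,6.283,181)
def bb(c,r,z):
    C=np.array([proj(s,(c[0]+r*np.cos(a),c[1]+r*np.sin(a),z)) for a in th]); C=((C-[170,180]+.5)*3.1); return C.min(0).round(),C.max(0).round()
z=tcp[2]-.034
for dy in (-.002,0,.002,.004):
    c=tcp+M[:,1]*dy; print(dy,'top',*bb(c,.019,z+.072),'bore',*bb(c,.012,z+.072),'fl',*bb(c,.028,z+.006),*bb(c,.028,z))
print('bore centre', M.T@(ray(s,170+257/3.1-.5,180+457/3.1-.5,z+.072)-tcp))
"
```

```text
[ 0.55744745 -0.30825712  0.19682387]
-0.002 top [ 83. 289.] [420. 572.] bore [145. 345.] [358. 524.] fl [92. 32.] [413. 326.] [97. 22.] [408. 308.]
0 top [ 84. 305.] [419. 586.] bore [146. 361.] [357. 538.] fl [92. 43.] [413. 335.] [97. 33.] [408. 317.]
0.002 top [ 85. 321.] [418. 599.] bore [146. 377.] [357. 552.] fl [93. 55.] [412. 345.] [98. 44.] [407. 326.]
0.004 top [ 86. 337.] [418. 612.] bore [147. 392.] [356. 566.] fl [93. 66.] [412. 354.] [98. 55.] [407. 336.]
bore centre [ 0.00059775  0.00037314 -0.03800463]
```

>>> move_arm(
  deltas=[
    [[-0.341,-0.122,0,0],[-0.341,-0.122,0,0],[-0.341,-0.122,0,0],[-0.341,-0.122,0,0],[-0.341,-0.122,0,0],[-0.341,-0.122,0,0],[-0.341,-0.122,0,0],[-0.341,-0.122,0,0],[-0.341,-0.122,0,0],[-0.341,-0.122,0,0],[-0.341,-0.122,0,0],[-0.341,-0.122,0,0],[-0.341,-0.122,0,0]],
  ],
)

```text
t: 18.92
tcp_pos: [0.5776, 0.0529, 0.1933]
tool_rot: [0.799, -0.601, 0.0, -0.002]
force: [0.4, -0.1, -0.2]
finger_gap: 0.433
```

```bash
python3 -c "
from h import *
w=snap('wrist','wpl');st();c=snap('scene','spl');t=snap('top','tpl');delta((.5780,.0538,.15),106)
cv2.imwrite('pics/z11.png',np.hstack([cv2.resize(w['img'][100:370,140:360,::-1],(489,600),interpolation=2),cv2.resize(c['img'][130:260,240:307,::-1],(309,600),interpolation=2)]))"
```

```text
t 18.9667 tcp [0.5778 0.0526 0.1936] q [-0.104  0.523  1.596  0.004  1.02   1.184] F [ 0.92  0.36 -0.64] T [ 0.025  0.017 -0.004] gap 0.43
[[0.278, -0.961, 0.003], [-0.961, -0.278, 0.003], [-0.002, -0.004, -1.0]]
delta mm [-1.  -0.1 44. ] turn 0.1
```

View pics/z11.png

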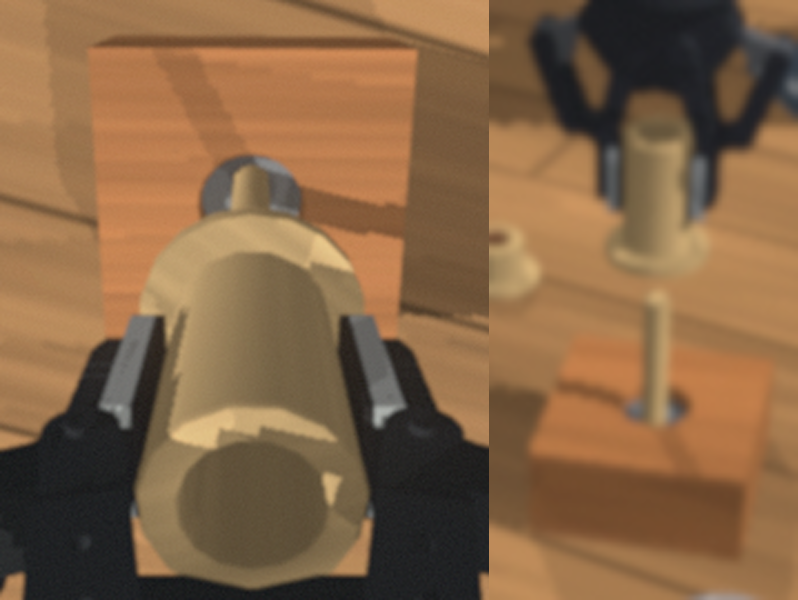

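>>> move_arm(
  deltas=[
    [[-0.001,0,0.01,0],[-0.001,0,0.02,0],[-0.001,0,0.028,0],[-0.001,0,0.034,0],[-0.001,0,0.038,0],[-0.001,0,0.04,0],[-0.001,0,0.04,0]],
  ],
)

```text
t: 19.65
tcp_pos: [0.5776, 0.0538, 0.1533]
tool_rot: [0.799, -0.601, 0.0, -0.002]
force: [-0.6, 0.6, -0.8]
finger_gap: 0.43
```

```bash
python3 -c "
from h import *
st();c=snap('scene','spl2');delta((.5780,.0538,.092),106)
cv2.imwrite('pics/z12.png',cv2.resize(c['img'][150:260,225:320,::-1],None,fx=5,fy=5,interpolation=2))"
```

```text
t 19.65 tcp [0.5776 0.0538 0.1533] q [-0.102  0.578  1.629  0.005  0.932  1.185] F [-0.59  0.64 -0.84] T [ 0.006 -0.019 -0.03 ] gap 0.43
[[0.277, -0.961, 0.003], [-0.961, -0.277, 0.004], [-0.003, -0.004, -1.0]]
delta mm [ 0.2  0.2 61.8] turn 0.1
```

View pics/z12.png

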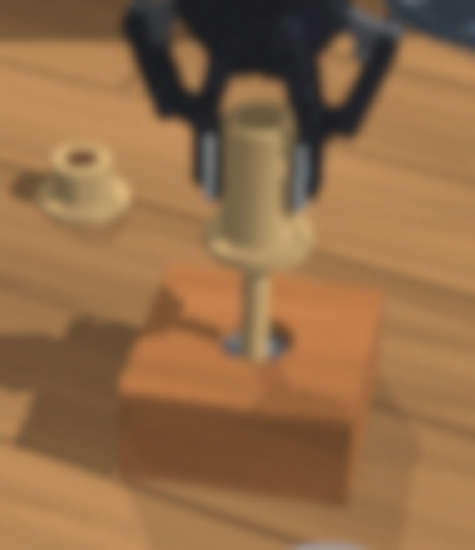

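Spindle has entered the bore (underside ~119 mm, no force). Continue down.

>>> move_arm(
  deltas=[
    [[0,0,0.008,0],[0,0,0.016,0],[0,0,0.024,0],[0,0,0.032,0],[0,0,0.04,0],[0,0,0.048,0],[0,0,0.054,0],[0,0,0.058,0],[0,0,0.06,0],[0,0,0.06,0]],
  ],
)

```text
t: 20.53
tcp_pos: [0.5779, 0.054, 0.0932]
tool_rot: [0.799, -0.601, 0.0, -0.002]
force: [-0.1, -0.1, -1.0]
finger_gap: 0.426
```

```bash
python3 -c "
from h import *
st()"
```

```text
t 20.5333 tcp [0.5779 0.054  0.0932] q [-0.101  0.669  1.665  0.005  0.804  1.185] F [-0.08 -0.15 -0.99] T [-0.007  0.015  0.052] gap 0.426
[[0.277, -0.961, 0.003], [-0.961, -0.277, 0.004], [-0.003, -0.004, -1.0]]
```

>>> move_arm(
  deltas=[
    [[0,0,0.001,0],[0,0,0.002,0],[0,0,0.003,0],[0,0,0.0035,0],[0,0,0.0035,0]],
  ],
)

```text
t: 20.95
tcp_pos: [0.5781, 0.054, 0.0901]
tool_rot: [0.799, -0.601, 0.0, -0.002]
force: [0.9, 0.0, 0.7]
finger_gap: 0.434
```

>>> move_arm(
  deltas=[
    [[0,0,0.0005,0],[0,0,0.001,0],[0,0,0.001,0]],
  ],
)

```text
t: 21.2
tcp_pos: [0.578, 0.054, 0.09]
tool_rot: [0.799, -0.601, 0.0, -0.002]
force: [-2.7, -0.4, 5.2]
finger_gap: 0.431
```

>>> move_arm(
  deltas=[
    [[0,0,0,0],[0,0,0,0],[0,0,0,0]],
  ],
)

```text
t: 21.45
tcp_pos: [0.5782, 0.054, 0.09]
tool_rot: [0.799, -0.601, 0.001, -0.003]
force: [-0.9, 1.0, 2.5]
finger_gap: 0.431
```

>>> move_arm(
  deltas=[
    [[0,0,0,0],[0,0,0,0],[0,0,0,0],[0,0,0,0],[0,0,0,0],[0,0,0,0],[0,0,0,0],[0,0,0,0]],
  ],
  gripper=1,
)

```text
t: 22.12
tcp_pos: [0.5782, 0.054, 0.09]
tool_rot: [0.799, -0.601, 0.001, -0.003]
force: [0.2, -0.4, -0.3]
finger_gap: 0.997
```

>>> move_arm(
  deltas=[
    [[0,0,-0.01,0],[0,0,-0.03,0],[0,0,-0.06,0],[0,0,-0.09,0],[0,0,-0.12,0],[0,0,-0.15,0],[0,0,-0.16,0],[0,0,-0.16,0],[0,0,-0.16,0],[0,0,-0.16,0]],
  ],
)

```text
t: 22.95
tcp_pos: [0.5762, 0.0536, 0.2483]
tool_rot: [0.799, -0.601, -0.001, -0.002]
force: [-0.6, -0.3, -1.1]
finger_gap: 1.002
```

```bash
python3 -c "
from h import *
st();w=snap('wrist','wend');c=snap('scene','send');snap('top','tend')
cv2.imwrite('pics/z13.png',np.hstack([cv2.resize(w['img'][80:270,160:350,::-1],(480,480),interpolation=2),cv2.resize(c['img'][160:260,230:296,::-1],(317,480),interpolation=2)]))"
```

```text
t 22.95 tcp [0.5762 0.0536 0.2483] q [-0.102  0.454  1.542  0.004  1.145  1.186] F [-0.64 -0.28 -1.06] T [-0.027 -0.011 -0.023] gap 1.002
[[0.278, -0.961, 0.0], [-0.961, -0.278, 0.004], [-0.003, -0.001, -1.0]]
```

View pics/z13.png

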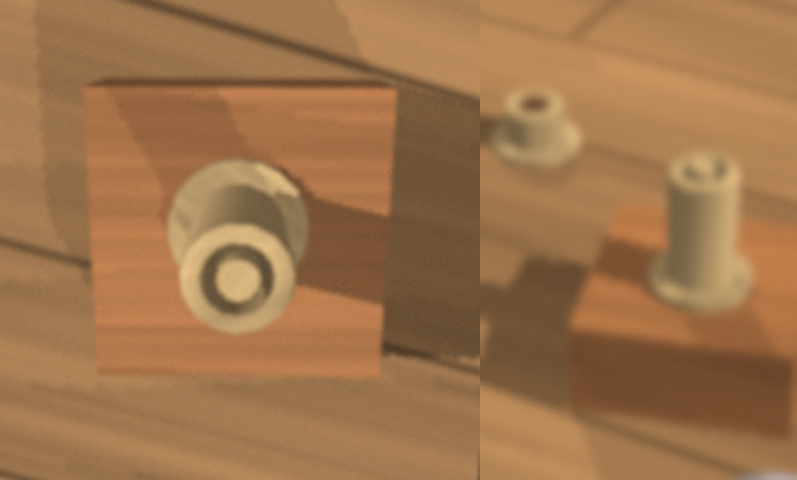

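View pics/send.png

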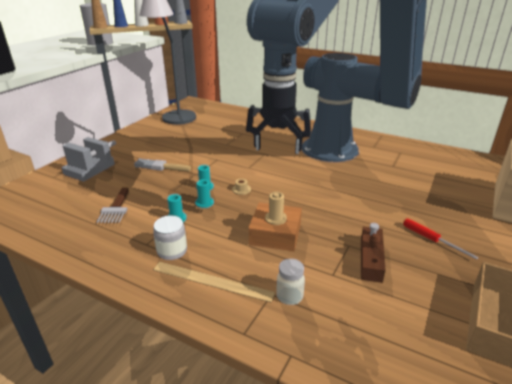

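The bobbin sits flat with the spindle centred in its bore. The gripper is well clear, and everything else looks unmoved.

```bash
python3 -c "
from h import *
print(manip.sign_off())"
```

```text
the job is handed in; nothing more can be done
None
```

The job is done and handed in at about 23 s of the 72 s allowed. The spindle stands in the hidden socket, with the tall bobbin flat on the stand around it.

- **Finding the socket:** I gripped the spindle in the rest, lifted it out and felt around the opening's floor at about 5.5 mm from the middle. Six probes met solid floor under 6–9 N. The seventh dropped through with almost no force.
- **Pressing home:** I pressed the spindle down about 20 mm from the floor. It stopped firmly at about 10 N, the highest force I read on the stand. After I let go it stood upright by itself. Its top was within about 0.5 mm of where I had placed the foot.
- **Placing the bobbin:** I lowered the bobbin over the spindle with no sideways load. It met the stand's top at the expected height under about 5 N, and then I released it.

**Last checks:** The final pictures show the bobbin flat with the spindle centred in its bore and the gripper well clear. The bystanders and turquoise look-alikes look unmoved by eye. Nothing failed; early readings of the opening's position from different pictures differed by 1–4 mm. The low force readings also jitter by about 1 N, so the plug's 1.5 N resistance did not show up clearly.

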